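# Shut the marked air valve under a sliding cover

### The arm

A 6-joint arm with a two-finger parallel gripper is mounted at the origin on the work surface. World frame = base frame: x ahead of the robot, y to its left, z up, the work surface at z = 0. Lengths are in m, angles in rad, forces in N, time in s.
With the tool pointing down it reaches from about 0.3 to 0.85 m from the base axis. Payload 4.2 kg.
Tool frame: the origin (TCP) lies midway between the tips of the shut fingers; the grasp point (between the pads) lies 19 mm behind it; x points along the fingers, y is the direction in which the jaws open and shut, and the axes are right-handed (so a half turn about x gives the same grasp; the last joint's range is limited). The gripper opens to 91 mm and grips with 3 to 60 N. Pads are 32 mm wide; open, the fingers measure 118 mm over their backs; the gripper's body (76 mm by 178 mm) begins 60 mm behind the grasp point.
Start: joints at [1.142, 0.32, 1.565, -0, 1.257, -0.02], TCP at [0.229, 0.528, 0.214] pointing down, gripper open.
Joint ranges: [-3.11, 3.11], [-0.84, 2.01], [0.21, 2.61], [-1.34, 4.49], [0.05, 2.63], [-2.56, 2.56]. Speed limits (rad/s): [2.57, 2.57, 3.14, 3.14, 3.14, 3.14].

### API

Orientations are given as a 3x3 rotation matrix whose columns are the frame's x, y, z axes.
In Python, from workcell import env gives the robot as it stands.
- The arm moves only by the shell command python3 -m jog 'ROWS' [FORCE]. ROWS is JSON, a list of rows, each a list of 5 numbers: the shift along the tool's x, y, z in cm, then the turn about the tool's x in degrees, then the finger opening in cm, from 0 to 9.12. In form: [[tx, ty, tz, yaw, claw], ...]. A call has 1 to 12 rows; each row is the pose to reach, as a shift and turn from the pose commanded when the call began, along the tool's axes at that moment; what a row does not reach only later rows make up. A row lasts 1/12 s, in which the tool goes at most 41.7 mm and 7.16 degrees, less where a joint would pass 70% of its speed; a pose out of reach is approached as far as the arm can. A call with a gripper value outside its range is refused whole. The fingers move at their own pace and stop on an object; FORCE is the grip in N (left out, the last holds). Time passes only in rows, so rows that repeat a pose let the fingers close. It gives the time, the measured TCP pose, the force and the opening at its end, in the units of the state.
- env.get_state(): the state, without advancing time (a new reading comes with each control period).
- env.read_camera(name): name is "scene" or "top"; returns a dict with "frame" (400x640x3 uint8, red, green, blue), "range_z" (400x640 float32, m along the optical axis (not along the pixel's ray), 0 where there is no reading), "mtx" (3x3 intrinsics, pixels), "k1" (the pictures are not rectified: a ray, as slopes to the right and down, at radius r is drawn at 1 + k1 r^2 times it, then the intrinsics apply), "rvec" (rotation vector, rad) and "tvec" (3), from world to camera coordinates, as OpenCV has them. Camera axes: x right, y down, z forward; pixel columns grow to the right and rows downward; lengths in m; the calibration is good to about 2 mm. A picture is of the moment at which its call begins.
- env.job_done(): hands the job in, once; it reports no verdict.
The state is a dict: "t": time; "q": joint angles; "joint_vel": joint speeds; "tau": joint torques, N m; "position": TCP position; "eef_rot": TCP orientation; "wrist_force": force on the tool from outside, world axes, zero at the start; "torque": the same for the moment, N m; "grip_width": finger opening in m.
Only numpy, scipy, OpenCV 4.12 (cv2) and the standard library are available. Lean on these libraries where they do the work, as an engineer would, in place of code of your own. Each camera call takes 0.05 s, during which the arm holds its last target.

### The job

Shut off the air to the assembly bench: with the fingertips push the cover of the air box fully aside over the deck next to the well, without lifting it, then push the valve handle that ends in a round disc clockwise until it is fully shut, across its pipe. Leave the plain straight handle open as it is, leave everything else on the bench where it is, and do not pick anything up.

Things in the scene. Friction and masses are not known exactly. Their poses are not given: they have to be found in the camera images.
- air_box: Air shut-off box: grey sheet-metal trough fixed level on the bench, 272 mm along its x, 367 mm along its y (from y -135 to +232), 75 mm tall. Origin at bench height under the centre of its well. Own x points away from the robot (turned by its yaw), own y the way the cover slides open. Parking ledge at y -135 to -86, 62 mm high, where a brass nipple stands.
- box_well (a point): Centre of the well, level with the two cover ledges, 64 mm above the bench. Well: 240 (x) by 134 mm (y), floor 6 mm above the bench. Guides outside the ledges rise to 75 mm, 2 mm clear of the cover on each side. Two valves stand in the well, axes at box y = -25 and box x = -48 and +48 mm; which is which varies.
- box_deck (a point): Centre of the closed deck beside the well (box y 67 to 222 mm), 60 mm above the bench; the cover goes above it, still on the ledges. 72 mm high stops at both ends let the cover's centre run from box y = -3 to +146 mm.
- cover: The loose aluminium cover, 254 (x) by 152 (y) by 6 mm, about 0.4 kg, lying in the guides over the well. Origin: centre of its underside, 64 mm above the bench; axes as the box's. At the start its centre is at box y = 0 to 15 mm (well shut); pushed fully aside it is at about box y = 146 mm, over the deck. Slides with a few N.
- cover_rib (a point): Middle of the upright push rib on the cover: rib 110 mm long (along x), 8 mm thick (y), across the centre of the cover, from the plate's top (70 mm above the bench) to 91 mm; this point is 81 mm above the bench.
- disc_axis (a point): On the vertical turning axis of the marked handle (the one ending in a round disc), at the mid-height of the handle, 49 mm above the bench. Axes as the box's.
- disc_tip (a point): Centre of the disc at the end of the marked handle, 52 mm from its axis. Steel bar 12 mm wide, 14 mm tall (42 to 56 mm above the bench) ending in a disc 28 mm across, same height, outer end 66 mm from the axis. Pipes and valve bodies under the handles reach 28 and 34 mm above the bench.
- disc_handle (a joint): Turn of the marked handle, rad: 0 fully open, pointing along box +y in line with its pipe; 1.571 shut, against its stop, pointing along box +x (away from the robot), across the pipe. It shuts clockwise seen from above, starts at 0 to 0.25, needs about 0.12 N m and stays where it is left.
- plain_axis (a point): On the turning axis of the other handle, 49 mm above the bench.
- plain_tip (a point): Point on the other handle 52 mm from its axis; this one is a straight bar 12 mm wide all the way to its square end, 66 mm from the axis, with no disc. Same heights and motion; open, starts at 0 to 0.08 rad.
- plain_handle (a joint): Turn of the plain handle, rad, same sense as the marked one.
- nipple: Bystander: brass hose nipple, 26 mm wide, 36 mm tall, standing on the narrow parking ledge at the -y end of the air box. Origin under its centre.
- plate_a: Bystander: black plastic binding plate, 60 x 150 x 16 mm, lying near the robot side of the air box. Origin under its centre.
- driver: Bystander: screwdriver lying off the +y end of the air box, beyond a binding plate; loose.
- grease_jar: Bystander: closed jar, 60 mm wide, 70 mm tall, beyond the air box. Origin under its centre.
- screw_cup: Bystander: open plastic cup, 70 mm wide, 60 mm tall, off the -y end of the air box. Origin under its centre.
- plate_b: Bystander: black plastic binding plate, 60 x 150 x 16 mm, lying off the +y end of the air box. Origin under its centre.
- spanner: Bystander: spanner lying beyond the air box; loose.

How it is judged:
On the way, in this order (a step that is already met when the one before it is completed fails the run):
1. the cover is pushed aside, the marked handle not yet shut (y of cover in the frame of air_box above 0.12 m and z of cover in the frame of air_box below 0.07 m and angle between cover's own z axis and vertical below 0.05 rad and value of joint disc_handle below 1.2 rad), for 0.2 s.
2. the marked handle is pushed shut (value of joint disc_handle above 1.45 rad), for 0.2 s.
At the end, for the whole second after the job is handed in: The cover lies flat in its guides with its centre more than 120 mm along box y (of 146 possible), the disc handle is turned beyond 1.45 rad (stop at 1.571), the plain handle is still open (under 0.3 rad), and the cover and handle are at rest (y of cover in the frame of air_box above 0.12 m and z of cover in the frame of air_box below 0.07 m and angle between cover's own z axis and vertical below 0.05 rad and value of joint disc_handle above 1.45 rad and value of joint plain_handle below 0.3 rad and linear speed of cover below 0.02 m/s and velocity of joint disc_handle between -0.05 and 0.05 rad/s); the robot touches nothing.
It fails at once if the cover is lifted (over 10 mm) or tipped (over 0.12 rad) (z of cover in the frame of air_box above 0.074 m or angle between cover's own z axis and vertical above 0.12 rad).
It fails at once if the plain handle is moved by more than 12 mm at its end (distance of plain_tip from where it was at the start of the episode above 0.012 m).
It fails at once if a bystander is moved by more than 25 mm (distance of any of nipple, plate_a, driver, grease_jar, screw_cup, plate_b, spanner from where it was at the start of the episode above 0.025 m).
It also fails if it takes over 43 s, if anything falls off the work surface, if the arm or the gripper's body presses on something with over 40 N, if the wrist force passes 120 N, or if a joint passes its speed limit or range.

## Working session

There is one attempt and no reset: what is moved stays moved. The work goes in short steps, Python scripts to look and compute and a shell command to move; the robot and the scene stay as the last step left them, time stands still between calls to the robot, and variables do not carry over. Pictures are saved under pics/ and viewed, and the job is handed in when it is done.

```bash
ls; mkdir -p pics
python3 - <<'E'
from workcell import env
import cv2,numpy as np
s=env.get_state()
print({k:np.round(v,4).tolist() for k,v in s.items()})
for n in("scene","top"):
    c=env.read_camera(n); cv2.imwrite(f"pics/{n}0.png",c["frame"][:,:,::-1]); np.savez(f"{n}0.npz",**c)
    print(n,c["mtx"],c["k1"],c["rvec"],c["tvec"])
E
```

```text
pics
{'t': 0.0, 'q': [1.142, 0.3202, 1.5657, -0.0001, 1.2574, -0.02], 'joint_vel': [0.0016, 0.0012, -0.0011, 0.001, -0.0007, 0.0005], 'tau': [-0.0005, -41.2461, -23.1975, 0.0727, 0.0458, -0.0002], 'position': [0.2284, 0.5272, 0.2132], 'eef_rot': [[-0.0007, 0.3975, 0.9176], [-0.0016, 0.9176, -0.3975], [-1.0, -0.0017, 0.0]], 'wrist_force': [-0.0133, 0.4969, -0.2106], 'torque': [0.0233, 0.0221, -0.017], 'grip_width': 0.0909}
scene [[369.95865644   0.         323.32635296]
 [  0.         369.95865644 199.84587009]
 [  0.           0.           1.        ]] -0.05373127928623931 [ 2.10343841  0.62869739 -0.34707589] [-0.50499316 -0.10042664  1.20534484]
top [[488.86980827   0.         325.49194501]
 [  0.         488.86980827 198.62160659]
 [  0.           0.           1.        ]] 0.029236530334446457 [ 2.17047373 -2.16560164  0.08142567] [0.0546161  0.5960858  1.25889719]
```

View pics/scene0.png

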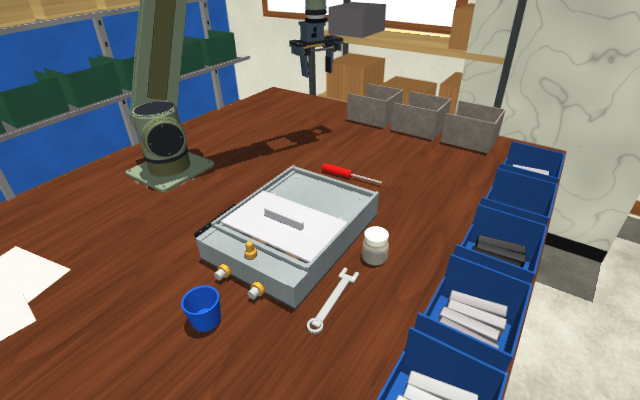

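View pics/top0.png

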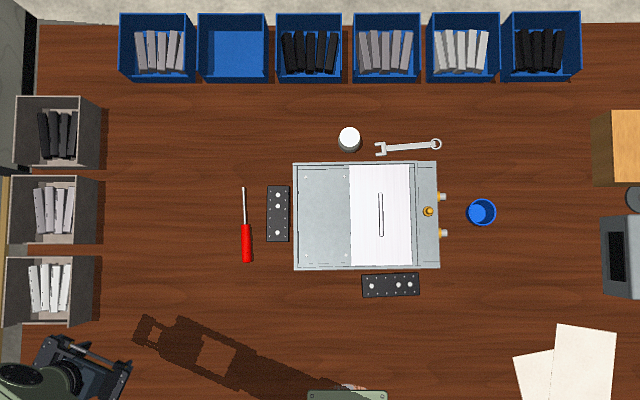

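The top view shows the box spanning about (293,162) to (440,270), with +y to the left. The cover is the white patch at columns 350–412, its rib is at (381,215), and the nipple is at (428,211). Next I'll measure these points.

```bash
cat > h.py <<'E'
import numpy as np,cv2
def ray(c,uv):
    K=c["mtx"];k=float(c["k1"]);D=np.array([k,0,0,0,0.])
    n=cv2.undistortPoints(np.array(uv,float).reshape(-1,1,2),K,D).reshape(-1,2)
    R=cv2.Rodrigues(c["rvec"])[0];t=np.array(c["tvec"]).ravel()
    return -R.T@t,np.c_[n,np.ones(len(n))]@R
def plane(c,uv,z):
    o,d=ray(c,uv);return o+d*((z-o[2])/d[:,2])[:,None]
def proj(c,P):
    return cv2.projectPoints(np.array(P,float).reshape(-1,1,3),c["rvec"],c["tvec"],c["mtx"],np.array([float(c["k1"]),0,0,0,0]))[0].reshape(-1,2)
def depth(c,uv):
    o,d=ray(c,uv);u=np.round(np.array(uv).reshape(-1,2)).astype(int)
    z=c["range_z"][u[:,1],u[:,0]];return o+d*z[:,None]
def tri(c1,p1,c2,p2):
    o1,d1=ray(c1,p1);o2,d2=ray(c2,p2);out=[]
    for a,b in zip(d1,d2):
        s=np.linalg.lstsq(np.c_[a,-b],o2-o1,rcond=None)[0];A=o1+s[0]*a;B=o2+s[1]*b
        out.append(np.r_[(A+B)/2,np.linalg.norm(A-B)])
    return np.array(out)
E
python3 - <<'E'
import numpy as np,cv2
from h import *
np.set_printoptions(precision=4,suppress=True)
T=dict(np.load("top0.npz"));S=dict(np.load("scene0.npz"))
for n,c in(("top",T),("scene",S)):
    f=c["frame"]; x0,y0,x1,y1=(280,150,450,280) if n=="top" else (190,155,390,320)
    cr=f[y0:y1,x0:x1,::-1]; k=4 if n=="top" else 4
    cv2.imwrite(f"pics/{n}_z.png",cv2.resize(cr,None,fx=k,fy=k,interpolation=cv2.INTER_CUBIC))
f=T["frame"].astype(int)
m=((f.min(2)>225)).astype(np.uint8);m[:150]=0;m[280:]=0;m[:,:300]=0;m[:,425:]=0
m=cv2.morphologyEx(m,cv2.MORPH_OPEN,np.ones((3,3)))
cs,_=cv2.findContours(m,0,2);cs=max(cs,key=cv2.contourArea)
r=cv2.minAreaRect(cs);b=cv2.boxPoints(r);print(r);P=plane(T,b,.07);print(P,P.mean(0),np.linalg.norm(np.diff(P,axis=0),axis=1))
print(depth(T,[(365,215),(400,200),(325,215),(381,215),(428,190),(428,211),(340,140),(482,212)]))
E
```

```text
((379.8558044433594, 214.51551818847656), (100.44071197509766, 60.12712097167969), 88.61964416503906)
[[ 0.6784 -0.0035  0.07  ]
 [ 0.6822 -0.1567  0.07  ]
 [ 0.4281 -0.1595  0.07  ]
 [ 0.4239 -0.0092  0.07  ]] [ 0.5532 -0.0822  0.07  ] [0.1532 0.254  0.1504]
[[ 0.5505 -0.0447  0.0727]
 [ 0.589  -0.1338  0.0683]
 [ 0.5509  0.0566  0.0608]
 [ 0.5496 -0.0833  0.0903]
 [ 0.615  -0.2056  0.0648]
 [ 0.5593 -0.1984  0.0976]
 [ 0.7429  0.0185  0.0723]
 [ 0.563  -0.3582  0.006 ]]
```

View pics/top_z.png

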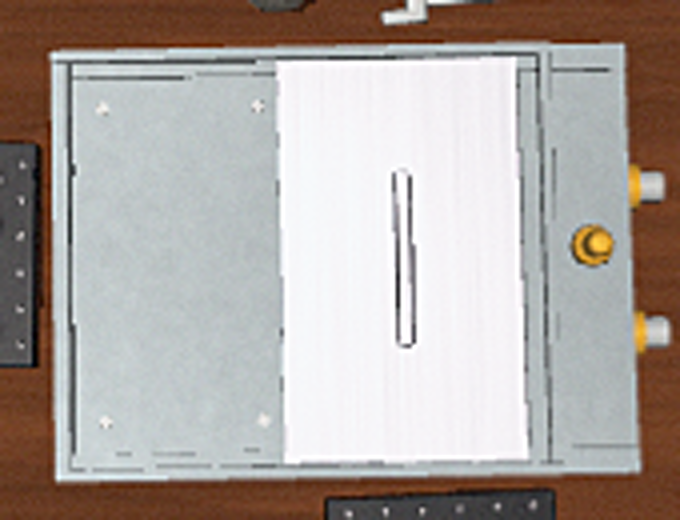

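View pics/scene_z.png

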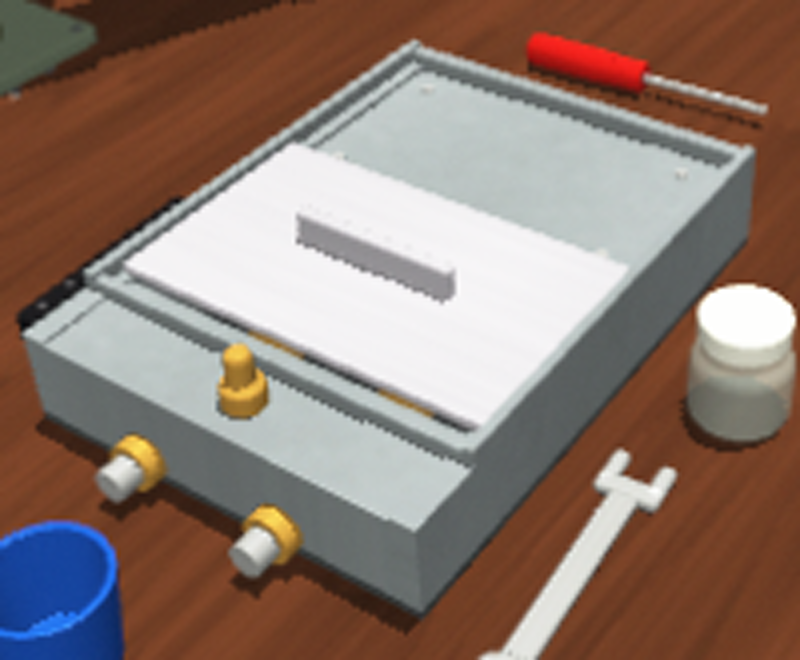

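Run:
```python
import numpy as np,cv2
from h import *
np.set_printoptions(precision=4,suppress=True)
T=dict(np.load("top0.npz"));S=dict(np.load("scene0.npz"))
t=lambda L:[(280+(a+.5)/4-.5,150+(b+.5)/4-.5) for a,b in L]
s=lambda L:[(190+(a+.5)/4-.5,155+(b+.5)/4-.5) for a,b in L]
L=plane(T,t([(50,51),(57,479)]),.075);R=plane(T,t([(625,44),(641,472)]),.062)
C=plane(T,t([(278,60),(285,463),(529,461),(516,58)]),.07)
print(L,R,C,C.mean(0))
ux=np.mean([L[0]-L[1],R[0]-R[1]],0)[:2];uy=np.mean([L[0]-R[0],L[1]-R[1]],0)[:2]
print("sizes",np.linalg.norm(ux),np.linalg.norm(uy))
yaw=[np.arctan2(ux[1],ux[0]),np.arctan2(-uy[0],uy[1])];print("yaw",yaw)
cx=(C[0]-C[1]+C[3]-C[2])[:2];cy=(C[0]-C[3]+C[1]-C[2])[:2];print("cover yaw",np.arctan2(cx[1],cx[0]),np.arctan2(-cy[0],cy[1]))
y=np.mean(yaw);X=np.array([np.cos(y),np.sin(y)]);Y=np.array([-X[1],X[0]])
cen=np.mean([L[0],L[1],R[0],R[1]],0)[:2];o=cen-Y*(232-135)/2000
print("origin",o); d=C.mean(0)[:2]-o;print("cover in box",d@X,d@Y)
rt=t([(403,169),(406,347)]);print("rib top plane",plane(T,rt,.091));
# scene: far end/near end of rib top
print("rib tri",tri(T,t([(403,169),(406,347)]),S,s([(453,271),(299,213)])))
print("corner tri",tri(T,t([(50,51),(57,479),(625,44),(641,472)]),S,s([(752,150),(415,43),(418,530),(25,342)])))
print("cover tri",tri(T,t([(278,60),(285,463)]),S,s([(628,267),(292,145)])))
```

```text
[[0.6844 0.1407 0.075 ]
 [0.4139 0.1338 0.075 ]] [[ 0.6911 -0.2274  0.062 ]
 [ 0.4191 -0.2326  0.062 ]] [[ 0.6795 -0.0049  0.07  ]
 [ 0.424  -0.0089  0.07  ]
 [ 0.426  -0.1614  0.07  ]
 [ 0.6808 -0.1565  0.07  ]] [ 0.5526 -0.0829  0.07  ]
sizes 0.27132420521545164 0.3672854824527791
yaw [np.float64(0.022195797314606903), np.float64(0.016346498070601848)]
cover yaw 0.017386541154495366 0.01060310371085544
origin [ 0.5531 -0.0949]
cover in box -0.00026142646576617524 0.011988853081871937
rib top plane [[ 0.6073 -0.0821  0.091 ]
 [ 0.4965 -0.0831  0.091 ]]
rib tri [[ 0.6077 -0.0818  0.0909  0.001 ]
 [ 0.4967 -0.0833  0.088   0.0004]]
corner tri [[ 0.683   0.1399  0.0748  0.0032]
 [ 0.4143  0.1342  0.0744  0.0012]
 [ 0.6911 -0.2259  0.0663  0.0018]
 [ 0.4196 -0.2323  0.0597  0.0019]]
cover tri [[ 0.6776 -0.0056  0.0735  0.0032]
 [ 0.4238 -0.0091  0.0692  0.0005]]
```

The box fits: its measured size is 271 × 367 mm, and the triangulated heights of 75, 62 and 91 mm match. The origin is about (0.553, −0.095) with yaw about 0.018, and the cover is at box y ≈ 12 mm. I'll move over to a point behind the rib with the fingers shut.

```bash
python3 -m jog '[[0.5,-3,3.5,-2,0],[1,-6,7,-5,0],[1.5,-9,10.5,-8,0],[2,-12,14,-11,0],[2.5,-15,17.5,-14,0],[3,-18,21,-17,0],[3.5,-20.5,24.5,-20,0],[4,-23,27.5,-22,0],[4.5,-25.5,30.5,-24.4,0],[5,-28,33.5,-24.4,0],[5,-30.5,36.5,-24.4,0],[5,-33,39.5,-24.4,0]]' 20
python3 -m jog '[[0,0,0,0,0]]'
python3 - <<'E'
from workcell import env
s=env.get_state();print(s['position'],s['eef_rot'],s['wrist_force'],s['grip_width'],s['t'],s['q'])
E
```

```text
t: 1.1
position: [0.4518, 0.0814, 0.1636]
eef_rot: [[-0.001, -0.017, 1.0], [0.0, 1.0, 0.017], [-1.0, 0.0, -0.001]]
wrist_force: [0.1, 0.3, -0.2]
grip_width: 0.0143
t: 1.18
position: [0.4547, 0.0777, 0.1639]
eef_rot: [[0.002, -0.01, 1.0], [-0.003, 1.0, 0.01], [-1.0, -0.003, 0.002]]
wrist_force: [-0.4, 1.2, -0.3]
grip_width: 0.0073
[0.4546647  0.0776869  0.16389349] [[ 0.00160689 -0.01034001  0.99994525]
 [-0.00277379  0.99994265  0.01034444]
 [-0.99999486 -0.00279026  0.00157812]] [-0.36015861  1.19860909 -0.2564225 ] 0.0073279936717961375 1.1833 [ 0.14646564  0.1823317   1.8904462  -0.00340001  1.06763233 -1.4330354 ]
```

```bash
python3 -m jog '[[0.5,-3,1.5,0,0],[1,-6,3,0,0],[1.5,-9,4.5,0,0],[2,-12,6,0,0],[2.5,-14.5,7.5,0,0],[3,-17,8.6,0,0],[3.5,-19,9.4,0,0],[4,-19.6,9.7,0,0],[4,-19.6,9.7,0,0],[4,-19.6,9.7,0,0]]' 20
python3 - <<'E'
from workcell import env
import cv2
c=env.read_camera("scene");cv2.imwrite("pics/s1.png",cv2.resize(c["frame"][80:330,150:420,::-1],None,fx=2.4,fy=2.4))
s=env.get_state();print(s['position'],s['eef_rot'])
E
```

```text
t: 2.02
position: [0.5515, -0.11, 0.1236]
eef_rot: [[-0.002, -0.017, 1.0], [0.001, 1.0, 0.017], [-1.0, 0.001, -0.002]]
wrist_force: [-0.5, -0.3, 0.1]
grip_width: 0.0005
[ 0.55161782 -0.10966932  0.12403757] [[-1.13840281e-03 -1.75204412e-02  9.99845857e-01]
 [ 9.43574087e-04  9.99846041e-01  1.75215187e-02]
 [-9.99998907e-01  9.63375188e-04 -1.12169571e-03]]
```

View pics/s1.png

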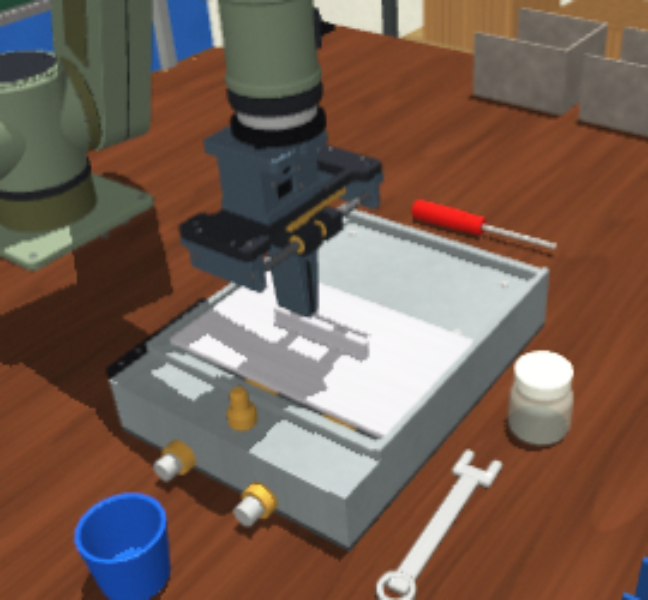

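The shut fingers are above the cover, at crop position (300,305). They are a few mm too close to the rib, so I'll back off 1 cm, then descend to z ≈ 0.077.

```bash
python3 -m jog '[[0,-0.5,0,0,0],[0.5,-1,0,0,0],[1.5,-1,0,0,0],[2.5,-1,0,0,0],[3.5,-1,0,0,0],[4.2,-1,0,0,0],[4.6,-1,0,0,0],[4.6,-1,0,0,0],[4.6,-1,0,0,0]]' 20
```

```text
t: 2.82
position: [0.5524, -0.1208, 0.0779]
eef_rot: [[-0.0, -0.017, 1.0], [0.0, 1.0, 0.017], [-1.0, 0.0, -0.0]]
wrist_force: [0.3, 0.2, 0.7]
grip_width: 0.0003
```

```bash
python3 -m jog '[[0,0.6,0,0,0],[0,1.2,0,0,0],[0,1.9,0,0,0],[0,2.7,0,0,0],[0,3.6,0,0,0],[0,4.6,0,0,0],[0,5.6,0,0,0],[0,6.6,0,0,0],[0,7.6,0,0,0],[0,8.6,0,0,0],[0,9.6,0,0,0],[0,10.6,0,0,0]]'
python3 -m jog '[[0,0.8,0,0,0],[0,1.5,0,0,0],[0,2.2,0,0,0],[0,2.8,0,0,0],[0,3.3,0,0,0],[0,3.7,0,0,0],[0,4.1,0,0,0],[0,4.4,0,0,0],[0,4.4,0,0,0]]'
```

```text
t: 3.82
position: [0.5508, -0.0141, 0.0785]
eef_rot: [[0.001, -0.017, 1.0], [-0.0, 1.0, 0.017], [-1.0, -0.0, 0.001]]
wrist_force: [0.3, -6.3, 4.7]
grip_width: 0.0001
t: 4.57
position: [0.5499, 0.03, 0.0784]
eef_rot: [[0.0, -0.018, 1.0], [0.0, 1.0, 0.018], [-1.0, 0.0, 0.0]]
wrist_force: [-0.1, -2.4, 2.6]
grip_width: 0.0005
```

```bash
python3 -m jog '[[0,0.2,0,0,0],[0,0.4,0,0,0],[0,0.4,0,0,0]]'
python3 -m jog '[[0,-1,0,0,0],[-1,-2,0,0,0],[-3,-3,0,0,0],[-5,-4,0,0,0],[-7,-5,-1,0,0],[-9,-7,-4,0,0],[-11,-9,-8,0,0],[-12,-9,-12,0,0],[-12,-9,-15,0,0],[-12,-9,-17,0,0],[-12,-9,-17,0,0]]'
python3 - <<'E'
from workcell import env
import cv2,numpy as np
for n in("scene","top"):
    c=env.read_camera(n); np.savez(f"{n}2.npz",**c)
    x0,y0,x1,y1=(280,150,450,280) if n=="top" else (190,155,390,320)
    cv2.imwrite(f"pics/{n}2.png",cv2.resize(c["frame"][y0:y1,x0:x1,::-1],None,fx=4,fy=4,interpolation=cv2.INTER_CUBIC))
E
```

```text
t: 4.82
position: [0.5498, 0.0334, 0.0784]
eef_rot: [[0.0, -0.017, 1.0], [-0.0, 1.0, 0.017], [-1.0, -0.0, 0.0]]
wrist_force: [-0.7, -4.0, 4.2]
grip_width: 0.0004
t: 5.73
position: [0.3766, -0.0596, 0.1985]
eef_rot: [[-0.002, -0.015, 1.0], [0.002, 1.0, 0.015], [-1.0, 0.002, -0.002]]
wrist_force: [-0.1, 0.5, 0.2]
grip_width: 0.0006
```

View pics/top2.png

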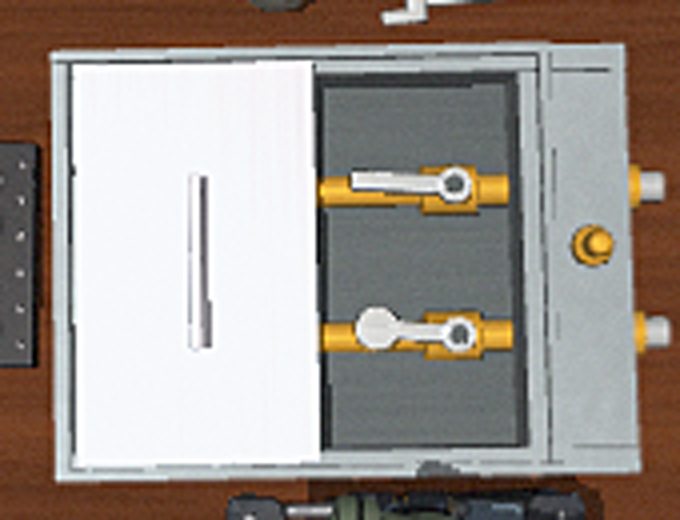

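View pics/scene2.png

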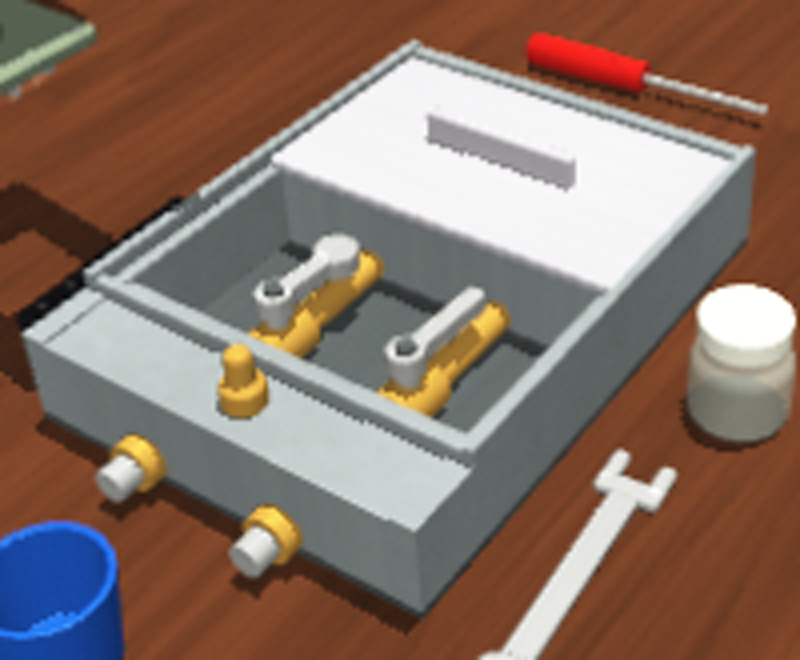

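The cover is fully aside. The disc handle is the near one, with its axis at crop (460,333) and disc at (378,328). The plain handle is the far one, with its axis at (455,185).

Run:
```python
import numpy as np
from h import *
np.set_printoptions(precision=4,suppress=True)
T=dict(np.load("top2.npz"));S=dict(np.load("scene2.npz"))
t=lambda L:[(280+(a+.5)/4-.5,150+(b+.5)/4-.5) for a,b in L]
s=lambda L:[(190+(a+.5)/4-.5,155+(b+.5)/4-.5) for a,b in L]
A=t([(460,333),(378,327),(455,185),(352,181)])
print("plane .056",plane(T,A,.056))
print(tri(T,A,S,s([(274,290),(341,243),(406,345),(478,292)])))
print("cover mid rib",plane(T,t([(198,260)]),.091))
y=.018;X=np.array([np.cos(y),np.sin(y)]);Y=np.array([-X[1],X[0]]);o=np.array([.553,-.095])
for sx in(-.048,.048):print("model axis",o+X*sx-Y*.025)
```

```text
plane .056 [[ 0.506  -0.121   0.056 ]
 [ 0.5096 -0.0688  0.056 ]
 [ 0.6007 -0.1187  0.056 ]
 [ 0.6032 -0.0527  0.056 ]]
[[ 0.5061 -0.1204  0.0592  0.0004]
 [ 0.5107 -0.0673  0.0614  0.0031]
 [ 0.6006 -0.118   0.06    0.0008]
 [ 0.6033 -0.0529  0.0545  0.0002]]
cover mid rib [[0.5502 0.0458 0.091 ]]
model axis [ 0.5055 -0.1209]
model axis [ 0.6014 -0.1191]
```

```bash
python3 -m jog '[[1,-0.3,2,0,0],[2,-0.6,4.5,0,0],[4,-0.9,7,0,0],[6,-1.1,8.5,0,0],[8,-1.1,9,0,0],[9,-1.1,9,0,0],[9,-1.1,9,0,0]]'
python3 - <<'E'
from workcell import env
s=env.get_state();print(s['position'],s['eef_rot'][:,1])
E
```

```text
t: 6.42
position: [0.4715, -0.0689, 0.1052]
eef_rot: [[-0.006, -0.017, 1.0], [0.002, 1.0, 0.017], [-1.0, 0.002, -0.006]]
wrist_force: [-0.5, 0.3, 0.5]
grip_width: 0.0003
[ 0.47148045 -0.06889082  0.10521988] [-0.0171094   0.99985207  0.00176317]
```

```bash
python3 -m jog '[[0,0,-0.5,0,0],[1,0,-0.5,0,0],[2.5,0,-0.5,0,0],[4,0,-0.5,0,0],[5,0,-0.5,0,0],[5.8,0,-0.5,0,0],[6.2,0,-0.5,0,0],[6.2,0,-0.5,0,0],[6.2,0,-0.5,0,0]]'
python3 - <<'E'
from workcell import env
import cv2
c=env.read_camera("scene");cv2.imwrite("pics/s3.png",cv2.resize(c["frame"][155:320,190:390,::-1],None,fx=4,fy=4))
s=env.get_state();print(s['position'],s['wrist_force'])
E
```

```text
t: 7.17
position: [0.4671, -0.0694, 0.0468]
eef_rot: [[0.001, -0.017, 1.0], [-0.0, 1.0, 0.017], [-1.0, -0.0, 0.001]]
wrist_force: [-1.2, -0.0, -0.2]
grip_width: -0.0001
[ 0.46722899 -0.06941744  0.04691637] [ 0.24390358  1.04162073 -0.66920394]
```

View pics/s3.png

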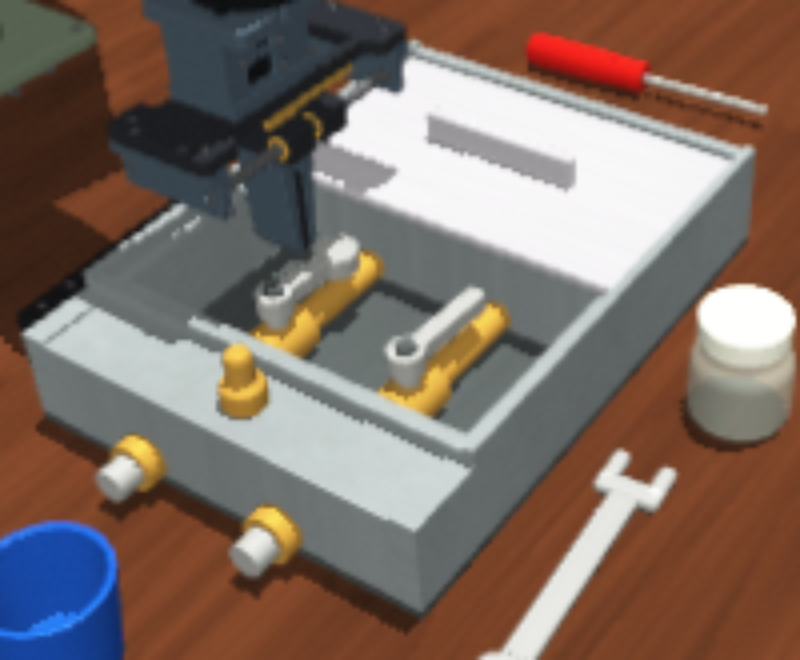

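The finger is beside the disc, at crop (290,245), and clear of it. Next I'll push the first part of the arc.

```bash
python3 -m jog '[[0.3,0,0.4,0,0],[0.3,0,0.9,0,0],[0.3,0,1.4,0,0],[0.3,0,1.9,0,0],[0.3,0,2.4,0,0],[0.3,0,2.9,0,0],[0.3,-0.1,3.4,0,0],[0.3,-0.1,3.9,0,0],[0.3,-0.1,4.3,0,0],[0.3,-0.1,4.5,0,0],[0.3,-0.1,4.5,0,0]]'
python3 - <<'E'
from workcell import env
import cv2
c=env.read_camera("scene");cv2.imwrite("pics/s4.png",cv2.resize(c["frame"][155:320,190:390,::-1],None,fx=4,fy=4))
E
```

```text
t: 8.13
position: [0.5118, -0.0696, 0.0428]
eef_rot: [[-0.001, -0.017, 1.0], [0.0, 1.0, 0.017], [-1.0, 0.0, -0.0]]
wrist_force: [-2.8, -1.3, -0.5]
grip_width: 0.0009
```

View pics/s4.png

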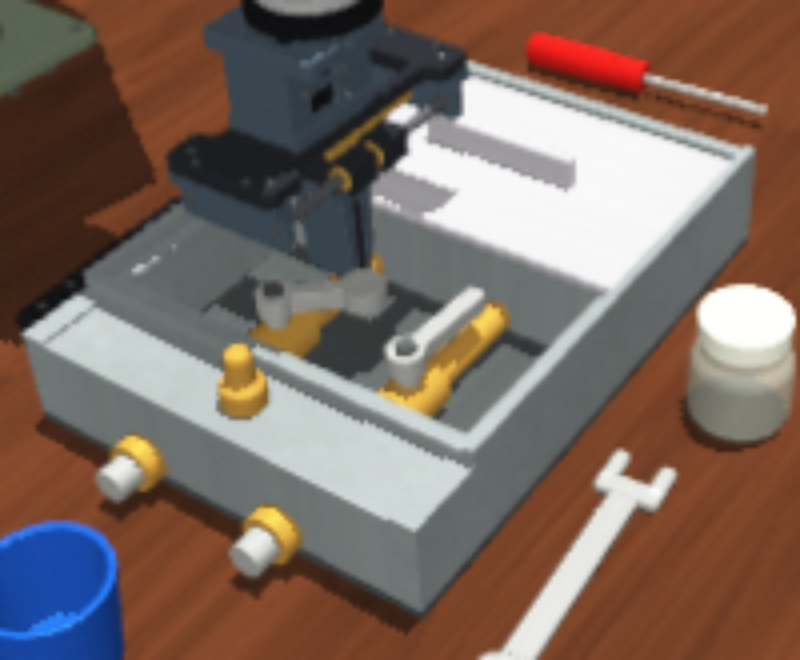

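The handle has turned to about 0.75 rad, with the disc at crop (367,290). The plain handle hasn't moved. I'll continue round the corner and push toward −y.

```bash
python3 -m jog '[[0,0.1,0.5,0,0],[0,0.2,1,0,0],[0,0.2,1.5,0,0],[0,0,2,0,0],[0,-0.3,2.5,0,0],[0,-0.7,2.9,0,0],[0,-1.1,3.2,0,0],[0,-1.5,3.4,0,0],[0,-1.8,3.5,0,0],[0,-2,3.5,0,0],[0,-2,3.5,0,0]]'
python3 - <<'E'
from workcell import env
import cv2
c=env.read_camera("scene");cv2.imwrite("pics/s5.png",cv2.resize(c["frame"][155:320,190:390,::-1],None,fx=4,fy=4))
E
```

```text
t: 9.1
position: [0.548, -0.0896, 0.0435]
eef_rot: [[0.002, -0.017, 1.0], [-0.0, 1.0, 0.017], [-1.0, -0.0, 0.002]]
wrist_force: [1.0, 1.9, 0.8]
grip_width: 0.0005
```

View pics/s5.png

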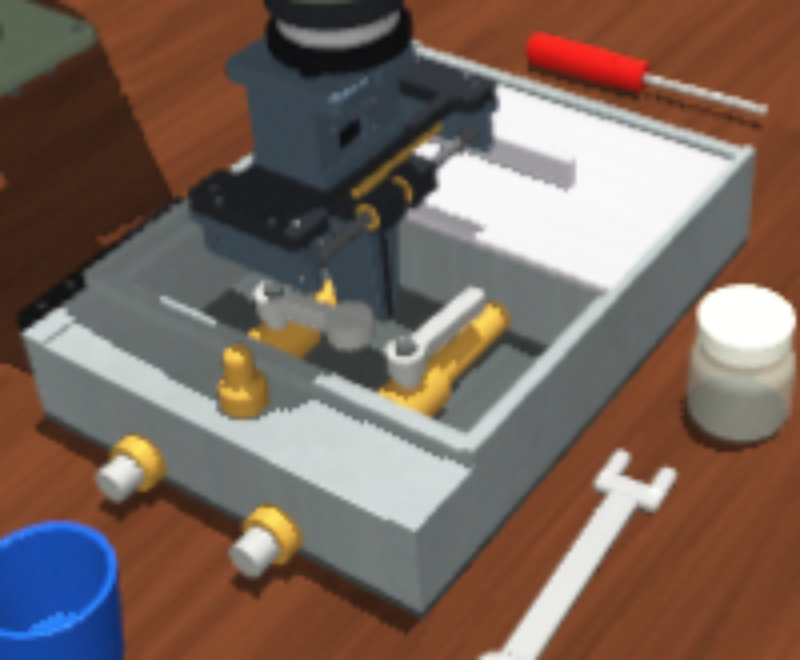

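The handle is nearly shut, with the disc at crop (350,325). I'll push in 1 mm steps and watch the force.

```bash
python3 -m jog '[[0,-0.1,0,0,0],[0,-0.2,0,0,0],[0,-0.2,0,0,0]]'; python3 -m jog '[[0,-0.1,0,0,0],[0,-0.1,0,0,0]]'
```

```text
t: 9.4
position: [0.5474, -0.0909, 0.0434]
eef_rot: [[0.001, -0.017, 1.0], [0.0, 1.0, 0.017], [-1.0, 0.0, 0.001]]
wrist_force: [2.1, 2.8, 0.1]
grip_width: 0.0003
t: 9.57
position: [0.5472, -0.092, 0.0433]
eef_rot: [[0.001, -0.017, 1.0], [0.0, 1.0, 0.017], [-1.0, 0.0, 0.001]]
wrist_force: [3.5, 3.2, 0.8]
grip_width: 0.0008
```

```bash
python3 -m jog '[[0,-0.1,0,0,0],[0,-0.1,0,0,0]]'; python3 -m jog '[[0,-0.1,0,0,0],[0,-0.1,0,0,0]]'
```

```text
t: 9.73
position: [0.5471, -0.093, 0.0433]
eef_rot: [[0.0, -0.017, 1.0], [-0.0, 1.0, 0.017], [-1.0, -0.0, 0.0]]
wrist_force: [1.4, 2.5, 0.3]
grip_width: 0.0003
t: 9.9
position: [0.547, -0.0941, 0.0432]
eef_rot: [[0.0, -0.017, 1.0], [-0.0, 1.0, 0.017], [-1.0, -0.0, 0.0]]
wrist_force: [1.7, 3.2, 0.3]
grip_width: 0.0001
```

```bash
python3 -m jog '[[0,-0.1,0,0,0],[0,-0.1,0,0,0]]'|grep -E "pos|wri"; python3 -m jog '[[0,-0.1,0,0,0],[0,-0.1,0,0,0]]'|grep -E "pos|wri";python3 -m jog '[[0,-0.1,0,0,0],[0,-0.1,0,0,0]]'|grep -E "pos|wri"
python3 - <<'E'
from workcell import env
import cv2
c=env.read_camera("scene");cv2.imwrite("pics/s6.png",cv2.resize(c["frame"][155:320,190:390,::-1],None,fx=4,fy=4))
E
```

```text
position: [0.547, -0.0951, 0.0432]
wrist_force: [2.1, 2.7, -0.1]
position: [0.5469, -0.0957, 0.0432]
wrist_force: [2.3, 4.5, 1.2]
position: [0.547, -0.0958, 0.0432]
wrist_force: [2.7, 7.5, 0.4]
```

View pics/s6.png

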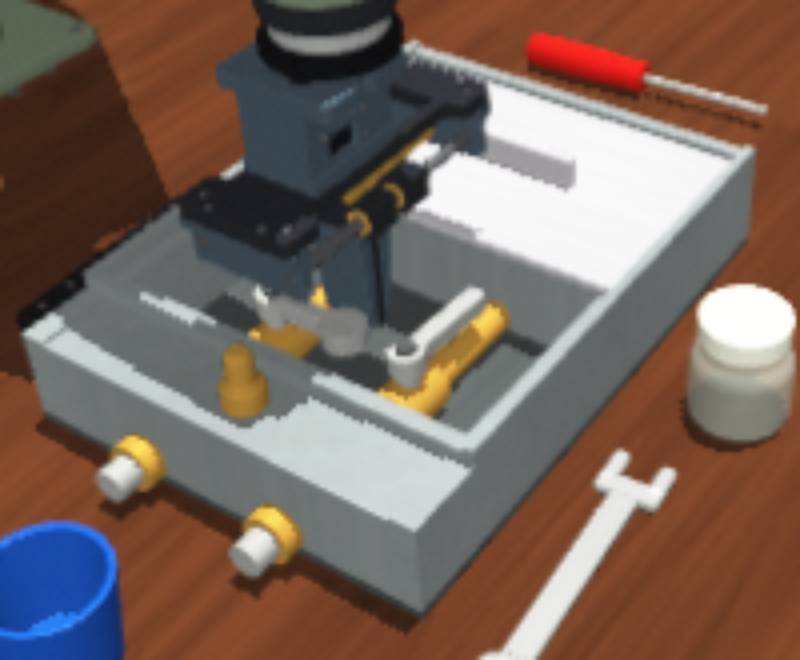

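The force is rising while the fingers have stopped at −0.0958, so the handle is against its stop. I'll back off in +y, rise, and check the handle in the top view.

```bash
python3 -m jog '[[0,0.3,0,0,0],[0,1,0,0,0],[0,1.5,0,0,0],[-1,1.5,0,0,0],[-3,1.5,0,0,0],[-6,1.5,0,0,0],[-9,1.5,0,0,0],[-12,1.5,-2,0,0],[-14,1.5,-5,0,0],[-14,1.5,-9,0,0],[-14,1.5,-13,0,0],[-14,1.5,-16,0,0]]'|grep pos
python3 -m jog '[[0,0,-2,0,0],[0,0,-2,0,0],[0,0,-2,0,0],[0,0,-2,0,0]]'|grep -E "t:|pos|wri"
python3 - <<'E'
from workcell import env
import cv2,numpy as np
from h import *
np.set_printoptions(precision=4,suppress=True)
c=env.read_camera("top");np.savez("top7.npz",**c)
cv2.imwrite("pics/top7.png",cv2.resize(c["frame"][150:280,280:450,::-1],None,fx=4,fy=4,interpolation=cv2.INTER_CUBIC))
E
```

```text
position: [0.3834, -0.0846, 0.1839]
t: 11.78
position: [0.368, -0.0854, 0.1839]
eef_rot: [[0.002, -0.017, 1.0], [-0.001, 1.0, 0.017], [-1.0, -0.001, 0.002]]
wrist_force: [0.5, -0.2, -0.9]
```

View pics/top7.png

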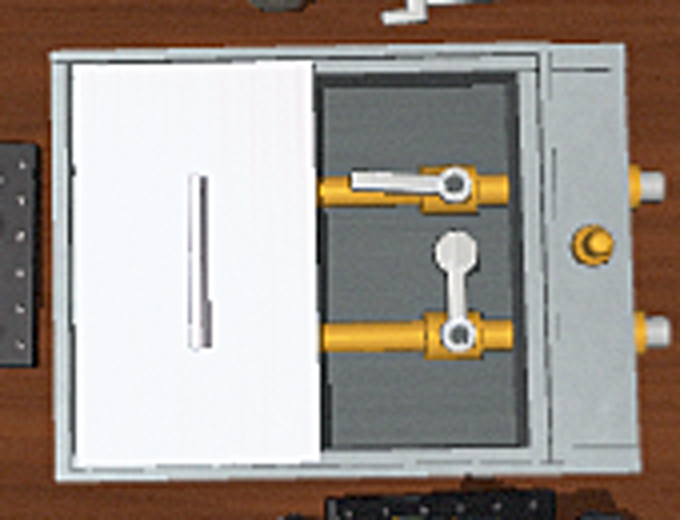

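The disc handle now points straight along box +x, from axis (460,333) to disc (457,252), parallel to the line between the two axes. The cover and plain handle look the same as before, and the robot is clear, so I'll hand in.

```bash
python3 -c "
from workcell import env
s=env.get_state();print(s['t'],s['position'],s['wrist_force'])
print(env.job_done())"
```

```text
11.8333 [ 0.3681916  -0.08532555  0.18371678] [-1.03330838 -0.81521984 -0.26586186]
the job is handed in; nothing more can be done
None
```

The air is shut off: I pushed the cover aside by its rib with the shut fingers, then pushed the disc handle clockwise to its stop. I handed the job in at t ≈ 11.8 s; no verdict is reported.

- **Cover:** it is flat in its guides at box y ≈ 141–146 mm. The camera gave 141 mm and the finger contact position gave 146 mm, and both are above the 120 mm needed.
- **Disc handle:** it points along box +x, parallel to the line between the two valve axes, at about 1.57 rad. The force rose to 7.5 N while the fingers stopped moving, which fits contact with the stop. That contact came about 4 mm beyond the position I had calculated, probably because the finger is a little thinner than I assumed.
- **Plain handle and bystanders:** the plain handle is at the same pixels as before. Nothing else in the final box view had moved, but I didn't check that the screw cup, screwdriver, spanner or jar ended exactly where they started; the arm never went near them.
- **Forces and clearance:** the wrist force stayed below about 8 N in every reading, and the gripper finished about 0.18 m above the bench, clear of everything.

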